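Screw down the receipt printer's service cover

ROBOT

A 6-joint arm with a two-finger parallel gripper is mounted at the origin on a cart in front of the work surface, level with it; the furniture and walls round the work are solid. World frame = base frame: x ahead of the robot, y to its left, z up, the work surface at z = 0. Lengths are in m, angles in rad, forces in N, time in s.
With the tool pointing down it reaches from about 0.25 to 0.725 m from the base axis. Payload 4 kg.
Tool frame: the origin (TCP) lies midway between the tips of the shut fingers; the grasp point (between the pads) lies 19 mm behind it; z points along the fingers, y is the line along which they close (so a half turn about z gives the same grasp; the last joint's range is limited). The gripper opens to 85 mm and grips with 20 to 120 N. Pads are 22 mm wide; open, the fingers measure 114 mm over their backs; the gripper's body (76 mm by 85 mm) begins 54 mm behind the grasp point. The pads swing forward as they close: fully open they stand 13 mm farther back than shut.
Start: joints at [1.204, 0.241, 0.005, 1.335, 0, 1.571], TCP at [0.179, 0.467, 0.231] pointing down, gripper open.
Joint ranges: [-2.72, 2.72], [-1.05, 1.87], [-1.09, 1.28], [-1.99, 2.15], [-1.42, 1.44], [-3.14, 3.14]. Speed limits (rad/s): [2.79, 2.79, 3.14, 3.14, 3.14, 3.14].

INTERFACE

Orientations are given as a unit quaternion [x, y, z, w].
In Python, from workcell import bot gives the robot as it stands. The module is installed in compiled form; this text tells all that it offers.
- The arm moves only by the tool drive_tool, never from a script. Its arguments are lists of equal length, an entry for each row: "slide": the shift along the tool's x, y, z scaled (see below), a list of three; "rotation": the turn, a rotation vector about the tool's x, y, z scaled (see below), a list of three. A call has exactly 8 rows; each row is the pose to reach, as a shift and turn from the pose commanded when the call began, along the tool's axes at that moment; what a row does not reach only later rows make up. The controller multiplies each number of a shift by 250 mm and each number of a turn by 0.5 rad. A row lasts 1/8 s, in which the tool goes at most 62.5 mm and 10.7 degrees, less where a joint would pass 70% of its speed; a pose out of reach is approached as far as the arm can. A call with a number of a shift or a turn outside -1 to 1 is refused whole. A call with a gripper value outside its range is refused whole. "gripper" is the opening, from 0 (shut) to 1 (fully open), set as the call begins (left out, the last holds). The fingers move at their own pace and stop on an object; the grip force is fixed at half the most. Time passes only in rows, so rows that repeat a pose let the fingers close, or fill a call up. It gives the time, the measured TCP pose, the force, the opening and the grip force at its end, in the units of the state.
- bot.get_obs(): the state, without advancing time (a new reading comes with each control period).
- bot.camera(name): name is "side" or "top" or "wrist"; returns a dict with "image" (420x560x3 uint8, red, green, blue), "z_map" (420x560 float32, m along the optical axis (not along the pixel's ray), 0 where there is no reading), "camera_matrix" (3x3 intrinsics, pixels), "xyz" and "orientation" of the camera in the world. Camera axes: x right, y up, looking along -z (the intrinsics and any distortion apply to the point x, -y, -z); pixel columns grow to the right and rows downward; lengths in m; the calibration is good to about 2 mm. A picture is of the moment at which its call begins.
- bot.job_done(): hands the job in; it is judged then, once.
The state is a dict: "clock": time; "joint_pos": joint angles; "joint_vel": joint speeds; "tau": joint torques, N m; "eef_pos": TCP position; "tool_rot": TCP orientation; "ft_force": force on the tool from outside, world axes, zero at the start; "ft_torque": the same for the moment, N m; "grip_width": finger opening in m; "grasp_force": force on a finger pad.
Only numpy, scipy, OpenCV 4.12 (cv2) and the standard library are available. Lean on these libraries where they do the work, as an engineer would, in place of code of your own. Each camera call takes 0.05 s, during which the arm holds its last target. There are 200 camera calls.

TASK

The service cover of the receipt printer is held by one big slotted captive screw that has worked loose. Take the screwdriver from its stand, drive the screw clockwise with it until it is fully home and its head is flush with the boss, stopping when it comes up tight without forcing it, then put the screwdriver back upright in its stand. Turn the screw only with the screwdriver, never with the gripper, and leave the till roll, the bell and the deli pot where they are.

Things in the scene. Friction and masses are not known exactly. Their poses are not given: they have to be found in the camera images.
- receipt_printer: Grey receipt printer, 170 (x) x 150 (y) x 60 mm high, fixed to the worktop; origin at the centre of its underside, z up. On top lies a black service cover (its top 64 mm above the origin) with a round aluminium boss, 48 mm outside, 37 mm inside diameter, 8 mm high, round the screw.
- screw_seat (a point): Fixed point where the centre of the screw's top lies when home, level with the boss's rim, 72 mm above the worktop; a hard stop is felt there: 0.5 N m is plenty, over 1.2 N m spoils it. Quick thread: clockwise from above sinks the screw 3 mm per radian, so the blade must follow it down. At the start it is 6.3 to 9.3 mm proud (2.1 to 3.1 rad to go). Turning takes 0.1 to 0.2 N m; a blade pressed on with under 15 N slides over the head.
- screw: Brass captive screw, vertical; origin at the centre of its head's top face; these axes do NOT turn with the head. Head 35 mm wide with one central slot 24 mm long, 5 wide, 5 deep, closed at its ends. The slot's direction is not given: at the start it is within 35 degrees either way of the printer's y axis, to be found by sight or touch. Pressing alone, below 40 N, does not move the screw.
- tool_stand: Pale wooden block 70 x 70 mm, 100 mm high, on a black 90 x 90 x 8 mm foot, fixed to the worktop; origin at the centre of its underside. A round hole 25 mm in diameter with a chamfered mouth goes 95 mm down from the middle of its top.
- stand_mouth (a point): Centre of the mouth of the stand's hole, 100 mm above the worktop.
- driver_handle (a point): Middle of the screwdriver's red handle: square, 26 x 26 mm, rounded edges, 64 mm long, its sides square to this point's x and y; z points from the blade to the handle's end. The screwdriver is 158 mm long, about 0.16 kg. A collar 34 mm in diameter, 32 to 38 mm below this point, rests on the stand when the 12 mm shank hangs in the hole; this point is then 38 mm above the mouth.
- driver_tip (a point): Centre of the end of the screwdriver's flat blade, 123 mm below driver_handle on the same axis. The blade is 20 mm wide along this point's x and 3 mm thick along its y, the same half a turn on.
- till_roll_mid (a point): Middle of a white paper till roll, 64 mm across, 57 mm high, loose: leave it alone.
- bell_mid (a point): Middle of a steel service bell on a black base, 76 mm across, 54 mm high, loose: leave it alone.
- olive_pot_mid (a point): Middle of a lidded plastic deli pot, 73 mm across, 64 mm high, loose: leave it alone.
- screwdriver: The screwdriver as a whole; origin at the blade's end, the same point and axes as driver_tip.
There are look-alikes about, which are no part of the job. Of the things that look like the screwdriver, the largest one is meant.

How it is judged:
On the way, in this order (a step that is already met when the one before it is completed fails the run):
1. the screwdriver's blade is seated in the slot of the still loose screw and pushed down (horizontal distance between driver_tip and screw below 0.004 m and z of driver_tip in the frame of screw below -0.003 m and contact force between screwdriver and screw above 1.5 N and z of screw in the frame of screw_seat above 0.003 m), for 0.1 s.
2. the screw is home (within 0.8 mm) with the blade still in the slot (z of screw in the frame of screw_seat below 0.0008 m and horizontal distance between driver_tip and screw below 0.006 m and z of driver_tip in the frame of screw below -0.0015 m), for 0.1 s.
At the end, for the whole second after the job is handed in: The screw is home, its head within 0.8 mm of flush with the boss; the screwdriver stands released and at rest in its stand, upright within 0.1 rad, its collar on the stand's top (handle centre less than 42 mm above the mouth and within 10 mm of its axis) (z of screw in the frame of screw_seat below 0.0008 m and horizontal distance between driver_handle and stand_mouth below 0.01 m and z of driver_handle in the frame of stand_mouth below 0.042 m and angle between driver_handle's own z axis and vertical below 0.1 rad and linear speed of screwdriver below 0.02 m/s); the robot touches nothing.
It fails at once if the gripper touches the screw (contact force between the fingers and screw above 0.5 N).
It fails at once if the screw is pressed or wrenched with more than 150 N (contact force between anything else and screw above 150 N).
It fails at once if the till roll is moved more than 20 mm (distance of till_roll_mid from where it was at the start of the episode above 0.02 m).
It fails at once if the service bell is moved more than 20 mm (distance of bell_mid from where it was at the start of the episode above 0.02 m).
It fails at once if the deli pot is moved more than 20 mm (distance of olive_pot_mid from where it was at the start of the episode above 0.02 m).
It also fails if it takes over 72 s, if anything falls off the work surface, if the arm or the gripper's body presses on something with over 40 N, if the wrist force passes 120 N, or if a joint passes its speed limit or range.

## Working session

There is one attempt and no reset: what is moved stays moved. The work goes in short steps, Python scripts to look and compute and a tool call to move; the robot and the scene stay as the last step left them, time stands still between calls to the robot, and variables do not carry over. Pictures are saved under pics/ and viewed, at most 10 in all, crops included, and the job is handed in when it is done.

Besides the shell and the picture viewer there is one more tool, called after "Emit:" as name(argument=value, ...) on one line, values as JSON. drive_tool: Moves the arm, as the interface text tells. Shifts and turns lie within -1 to 1; 1 stands for 250 mm of shift or 0.5 rad of turn. Its arguments: {"type":"object","properties":{"slide":{"type":"array","items":{"type":"array","items":{"type":"number"}}},"rotation":{"type":"array","items":{"type":"array","items":{"type":"number"}}},"gripper":{"type":"number"}},"required":["slide","rotation"]}

```bash
mkdir -p pics; cat > h.py <<'E'
import numpy as np, cv2
from scipy.spatial.transform import Rotation as R
from workcell import bot
def cam(n, save=None):
    c=bot.camera(n)
    if save: cv2.imwrite('pics/'+save, c['image'][:,:,::-1])
    return c
def cloud(c):
    h,w=c['z_map'].shape; u,v=np.meshgrid(np.arange(w),np.arange(h)); K=c['camera_matrix']; z=c['z_map']
    p=np.stack([(u-K[0,2])/K[0,0]*z,-(v-K[1,2])/K[1,1]*z,-z],-1)
    return p@R.from_quat(c['orientation']).as_matrix().T+c['xyz']
def ray(c,u,v,zp):
    K=c['camera_matrix']; d=R.from_quat(c['orientation']).as_matrix()@np.array([(u-K[0,2])/K[0,0],-(v-K[1,2])/K[1,1],-1])
    o=np.array(c['xyz']); return o+d*(zp-o[2])/d[2]
E
python3 - <<'E'
from h import *
ims=[]
for n in ['top','side']:
    c=cam(n); np.savez(f'{n}.npz',**c); ims.append(c['image'][:,:,::-1]); print(n,c['xyz'],c['orientation'],c['camera_matrix'])
    cv2.imwrite(f'pics/{n}0.png',c['image'][:,:,::-1])
print(bot.get_obs())
E
```

```text
top [ 0.41055312 -0.03516455  1.30791828] [ 0.02405973 -0.03224347 -0.69911863  0.71387298] [[411.02995031   0.         281.09238587]
 [  0.         411.02995031 208.54080845]
 [  0.           0.           1.        ]]
side [ 0.57529503 -0.9193759   0.73310343] [0.45946722 0.0184182  0.01082197 0.8879378 ] [[394.57693608   0.         273.25257247]
 [  0.         394.57693608 208.10543662]
 [  0.           0.           1.        ]]
{'clock': 0.1, 'joint_pos': array([ 1.20404256e+00,  2.41360734e-01,  3.88335933e-03,  1.33518759e+00,
       -1.18708356e-05,  1.57079497e+00]), 'joint_vel': array([ 0.0001001 , -0.00260655,  0.00267982, -0.00244446,  0.00089712,
       -0.001114  ]), 'tau': array([ 2.38520141e-05, -3.73137116e+01,  2.53010005e+01,  1.08506522e-02,
       -5.92157926e-05, -2.67529103e-06]), 'eef_pos': array([0.17909999, 0.46623437, 0.23049975]), 'tool_rot': array([ 1.82350119e-01,  9.83233218e-01, -9.19735840e-04, -1.64538586e-04]), 'ft_force': array([0.36888606, 0.33141339, 0.29813364]), 'ft_torque': array([-0.01717272,  0.01029703,  0.00309939]), 'grasp_force': 0.0, 'grip_width': 0.08526128295297103}
```

View pics/top0.png

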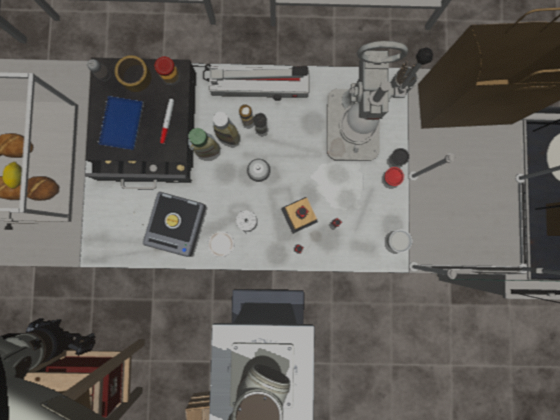

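View pics/side0.png

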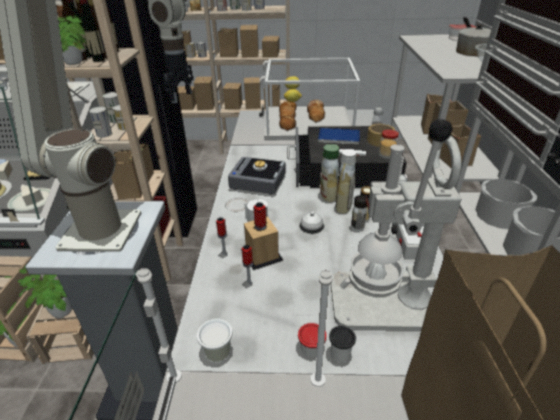

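The top view shows the printer at px (174,222) with the screw at its middle, and the stand with the screwdriver at (300,213). Two small look-alikes are at (336,223) and (298,249), the till roll is at (246,221), and the bell at (259,170). Next I measure coarse positions.

```bash
python3 - <<'E'
from h import *
c=dict(np.load('top.npz')); P=cloud(c)
hsv=cv2.cvtColor(c['image'],cv2.COLOR_RGB2HSV)
wood=((hsv[...,0]>8)&(hsv[...,0]<25)&(hsv[...,1]>90)).astype(np.uint8)
red=(((hsv[...,0]<8)|(hsv[...,0]>172))&(hsv[...,1]>110)).astype(np.uint8)
for nm,m in(('wood',wood),('red',red)):
    n,l,s,ce=cv2.connectedComponentsWithStats(m)
    for i in range(1,n):
        if s[i,4]>=6 and 140<ce[i,0]<420 and 150<ce[i,1]<270:
            q=P[l==i]; print(nm,ce[i].round(1),s[i],np.median(q,0).round(3),q[:,2].max().round(3))
            if s[i,4]>60: print(cv2.minAreaRect(q[np.abs(q[:,2]-np.median(q[:,2]))<.02][:,:2].astype(np.float32)*1000))
for n,(u,v) in dict(printer=(174,222),stand=(300,213),bell=(259,170),roll=(246,221),s1=(336,223),s2=(298,249),pot=(399,241)).items(): print(n,P[v,u].round(3))
m=(P[...,2]>.05)&(P[...,2]<.067); m[:, :135]=0;m[:,212:]=0;m[:190]=0;m[260:]=0
r=cv2.minAreaRect(P[m][:,:2].astype(np.float32)*1000);print('printer',r)
m=(P[...,2]>.068)&(P[...,2]<.09); m[:, :155]=0;m[:,195:]=0;m[:205]=0;m[240:]=0
print('boss',P[m].mean(0),m.sum())
E
```

```text
wood [179.7 167.2] [178 166   5   4  11] [0.64  0.275 0.013] 0.016
wood [300.  213.2] [286 198  30  31 452] [ 0.493 -0.102  0.098] 1.308
((495.8986511230469, -106.1482925415039), (70.12042236328125, 67.12354278564453), 25.785184860229492)
wood [172.  220.2] [167 217  11   8  36] [0.468 0.278 0.076] 0.082
red [393.6 176.1] [385 167  18  19 272] [ 0.621 -0.398  0.042] 0.051
((620.6541748046875, -398.0411071777344), (53.04314041137695, 57.43091583251953), 45.961753845214844)
red [299.8 213.5] [297 210   8   7  17] [ 0.488 -0.098  0.164] 0.168
red [306.3 211.5] [306 210   2   4   6] [ 0.495 -0.117  0.168] 0.172
red [295.5 249. ] [295 248   2   3   6] [ 0.39  -0.092  0.116] 0.122
printer [0.462 0.271 0.077]
stand [ 0.49  -0.1    0.168]
bell [0.631 0.022 0.04 ]
roll [ 0.473  0.062 -0.002]
s1 [ 0.467 -0.208  0.121]
s2 [ 0.39  -0.099  0.119]
pot [ 0.419 -0.409  0.058]
printer ((457.6026611328125, 277.9951477050781), (151.1720428466797, 169.0730743408203), 76.35001373291016)
boss [0.46757197 0.27492794 0.07453396] 182
```

```bash
cat >> h.py <<'E'
def plan(pos, yaw=None):
    """yaw: desired tool y yaw (deg, mod 180), tool pointing down"""
    o=bot.get_obs(); T=R.from_quat(o['tool_rot']); M=T.as_matrix()
    s=M.T@(np.array(pos)-o['eef_pos'])/.25
    cy=np.degrees(np.arctan2(M[1,1],M[0,1])); 
    if yaw is None: yaw=cy
    d=(yaw-cy+90)%180-90
    a=np.radians(cy+d); y=np.array([np.cos(a),np.sin(a),0]); z=np.array([0,0,-1.]); G=np.stack([np.cross(y,z),y,z],1)
    r=R.from_matrix(M.T@G).as_rotvec()/.5
    print('at',o['eef_pos'].round(4),'yyaw',cy.round(2),'slide',s.round(4),'rot',r.round(4),'F',o['ft_force'].round(1),'T',o['ft_torque'].round(2),'w',round(o['grip_width'],4),'g',round(o['grasp_force'],1),'q6',o['joint_pos'][5].round(2),'t',o['clock'])
E
python3 - <<'E'
from h import *
c=cam('wrist'); o=bot.get_obs(); T=R.from_quat(o['tool_rot'])
print(T.inv().apply(c['xyz']-o['eef_pos']),(T.inv()*R.from_quat(c['orientation'])).as_matrix().round(3),c['camera_matrix'])
plan([.40,.27,.28],76.35); plan([.468,.278,.28],76.35)
E
```

```text
[ 0.07496015 -0.00052355 -0.14372581] [[ 0.001  0.957  0.292]
 [ 1.    -0.001  0.   ]
 [ 0.001  0.292 -0.957]] [[365.52821846   0.         279.18674015]
 [  0.         365.52821846 213.39204895]
 [  0.           0.           1.        ]]
at [0.1792 0.4663 0.2306] yyaw 68.98 slide [-1.1062 -0.4164 -0.1968] rot [-3.200e-03 -1.000e-04 -2.571e-01] F [-0.2  0.2  0.2] T [-0.02  0.06  0.  ] w 0.0852 g 0.0 q6 1.57 t 0.15
at [0.1792 0.4663 0.2306] yyaw 68.98 slide [-1.3486 -0.289  -0.1969] rot [-3.200e-03 -1.000e-04 -2.571e-01] F [-0.2  0.2  0.2] T [-0.02  0.06  0.  ] w 0.0852 g 0.0 q6 1.57 t 0.15
```

Emit:
drive_tool(slide=[[-0.17,-0.04,0],[-0.34,-0.08,0],[-0.5,-0.12,0],[-0.67,-0.16,0],[-0.84,-0.2,0],[-1,-0.25,0],[-1,-0.29,0],[-1,-0.29,0]], rotation=[[0,0,-0.05],[0,0,-0.1],[0,0,-0.15],[0,0,-0.2],[0,0,-0.257],[0,0,-0.257],[0,0,-0.257],[0,0,-0.257]], gripper=1)

```text
clock: 1.15
eef_pos: [0.386, 0.3087, 0.231]
tool_rot: [0.119, 0.993, -0.0, -0.001]
ft_force: [-0.2, 1.1, -0.2]
grip_width: 0.0852
grasp_force: 0.0
```

```bash
python3 - <<'E'
from h import *
plan([.468,.276,.20],76.35)
E
```

```text
at [0.386  0.3087 0.231 ] yyaw 76.29 slide [-0.3497 -0.0494  0.1237] rot [-0.0016 -0.0022 -0.0019] F [-0.2  1.1 -0.2] T [ 0.04  0.02 -0.03] w 0.0852 g 0.0 q6 0.91 t 1.15
```

Emit:
drive_tool(slide=[[-0.12,-0.015,0.04],[-0.24,-0.03,0.08],[-0.35,-0.05,0.12],[-0.35,-0.05,0.12],[-0.35,-0.05,0.12],[-0.35,-0.05,0.12],[-0.35,-0.05,0.12],[-0.35,-0.05,0.12]], rotation=[[0,0,0],[0,0,0],[0,0,0],[0,0,0],[0,0,0],[0,0,0],[0,0,0],[0,0,0]])

```text
clock: 2.15
eef_pos: [0.4685, 0.2769, 0.2017]
tool_rot: [0.119, 0.993, 0.0, 0.0]
ft_force: [-0.4, -0.7, 0.6]
grip_width: 0.0856
grasp_force: 0.0
```

```bash
python3 - <<'E'
from h import *
c=cam('wrist','w1.png'); np.savez('w1.npz',**c); plan([.468,.276,.20],76.35)
E
```

```text
at [0.4686 0.2768 0.2016] yyaw 76.37 slide [ 0.0015 -0.0038  0.0063] rot [0.0006 0.0006 0.0008] F [-0.3  0.6  0.5] T [-0.01 -0.01 -0.  ] w 0.0849 g 0.0 q6 0.77 t 2.2
```

View pics/w1.png

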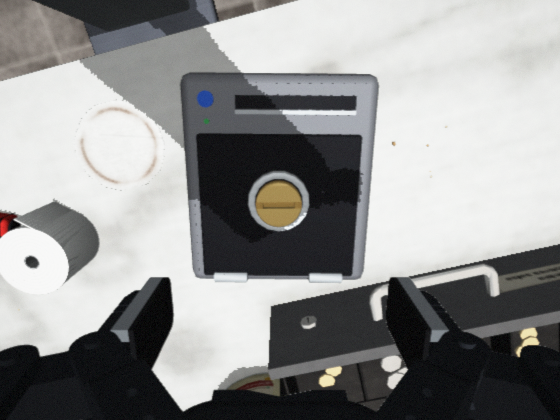

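The wrist view shows the screw head at about (278,204), inside the boss, with its slot running nearly along image x (tool y). The till roll is at left (35,260). Now I measure the screw precisely.

```bash
python3 - <<'E'
from h import *
c=dict(np.load('w1.npz')); P=cloud(c); im=c['image']
hsv=cv2.cvtColor(im,cv2.COLOR_RGB2HSV)
m=((hsv[...,0]>12)&(hsv[...,0]<30)&(hsv[...,1]>80)).astype(np.uint8); m[:160]=0;m[250:]=0;m[:,:230]=0;m[:,330:]=0
k,_=max([(x,cv2.contourArea(x)) for x in cv2.findContours(m,0,2)[0]],key=lambda t:t[1])
e=cv2.fitEllipse(cv2.convexHull(k)); print('ellipse',e)
zb=np.median(P[m>0][:,2]); print('head z',zb)
full=cv2.fillConvexPoly(np.zeros_like(m),cv2.convexHull(k),1); full=cv2.erode(full,np.ones((7,7)))
g=cv2.cvtColor(im,cv2.COLOR_RGB2GRAY); print(g[185:225,278])
bb=np.median(g[full>0])
d=((g<bb*.8)&(full>0)).astype(np.uint8)
n,l,s,ce=cv2.connectedComponentsWithStats(d); i=1+np.argmax(s[1:,4]); v,u=np.nonzero(l==i); print('slot',s[i],ce[i])
for z in (.072,.078,.08,zb):
    print(z,'head',ray(c,*e[0],z).round(4))
q=np.array([ray(c,a,b,.078)[:2] for a,b in zip(u,v)]); w,V=np.linalg.eigh(np.cov(q.T)); print('slot c',q.mean(0).round(4),'yaw',np.degrees(np.arctan2(V[1,1],V[0,1]))%180,np.sqrt(w*12)*1000)
print(cv2.minAreaRect((q*1000).astype(np.float32)))
E
```

```text
ellipse ((278.24700927734375, 202.85223388671875), (46.07683181762695, 46.65146255493164), 177.4645538330078)
head z 0.08085447766756221
[156 146 143 145 144 142 144 143 143 143 142 143 141 141 140 142 136 124
 120 119 112 110  86 104 137 142 144 141 139 140 142 144 139 142 142 141
 141 146 140 138]
slot [262 203  33   6 114] [277.68421053 206.59649123]
0.072 head [0.4681 0.2759 0.072 ]
0.078 head [0.4665 0.2763 0.078 ]
0.08 head [0.466  0.2764 0.08  ]
0.08085447766756221 head [0.4657 0.2765 0.0809]
slot c [0.4693 0.2752] yaw 76.46997236043094 [ 3.35234305 26.71126735]
((468.4759521484375, 275.6123046875), (24.365070343017578, 3.9476473331451416), 76.43856811523438)
```

```bash
python3 - <<'E'
from h import *
plan([.49,-.10,.30],115.8)
E
```

```text
at [0.4686 0.2768 0.2016] yyaw 76.37 slide [-0.4385 -1.4445 -0.394 ] rot [ 4.0000e-04  8.0000e-04 -1.3763e+00] F [-0.3  0.6  0.5] T [-0.01 -0.01 -0.  ] w 0.0849 g 0.0 q6 0.77 t 2.2
```

Emit:
drive_tool(slide=[[-0.05,-0.1,-0.2],[-0.1,-0.25,-0.39],[-0.15,-0.4,-0.39],[-0.2,-0.55,-0.39],[-0.25,-0.7,-0.39],[-0.3,-0.85,-0.39],[-0.3,-1,-0.39],[-0.3,-1,-0.39]], rotation=[[0,0,-0.12],[0,0,-0.24],[0,0,-0.36],[0,0,-0.48],[0,0,-0.6],[0,0,-0.72],[0,0,-0.84],[0,0,-0.84]])

```text
clock: 3.2
eef_pos: [0.4821, 0.014, 0.2991]
tool_rot: [-0.089, 0.996, -0.0, 0.0]
ft_force: [-0.4, 1.0, -0.1]
grip_width: 0.0857
grasp_force: 0.0
```

```bash
python3 - <<'E'
from h import *
plan([.49,-.10,.30],115.8)
E
```

```text
at [0.4821 0.014  0.2991] yyaw 100.17 slide [ 0.0496 -0.4543 -0.0037] rot [-4.000e-04  1.000e-04 -5.455e-01] F [-0.4  1.  -0.1] T [ 0.01 -0.02  0.06] w 0.0857 g 0.0 q6 -0.15 t 3.2
```

Emit:
drive_tool(slide=[[0.01,-0.1,0],[0.02,-0.2,0],[0.04,-0.3,0],[0.05,-0.4,0],[0.05,-0.45,0],[0.05,-0.45,0],[0.05,-0.45,0],[0.05,-0.45,0]], rotation=[[0,0,-0.15],[0,0,-0.3],[0,0,-0.45],[0,0,-0.54],[0,0,-0.54],[0,0,-0.54],[0,0,-0.54],[0,0,-0.54]])

```text
clock: 4.2
eef_pos: [0.4907, -0.0961, 0.2989]
tool_rot: [-0.224, 0.974, 0.0, 0.0]
ft_force: [-1.2, -0.5, -0.4]
grip_width: 0.0851
grasp_force: 0.0
```

```bash
python3 - <<'E'
from h import *
c=cam('wrist','w2.png'); np.savez('w2.npz',**c); plan([.49,-.10,.30],115.8)
P=cloud(c); hsv=cv2.cvtColor(c['image'],cv2.COLOR_RGB2HSV)
red=((hsv[...,0]<8)|(hsv[...,0]>172))&(hsv[...,1]>110)
n,l,s,ce=cv2.connectedComponentsWithStats(red.astype(np.uint8))
for i in range(1,n):
    if s[i,4]>150:
        q=P[l==i]; zt=np.percentile(q[:,2],95); t=q[q[:,2]>zt-.006]
        print(ce[i].round(1),s[i],'ztop',zt.round(4),t.mean(0).round(4),cv2.minAreaRect((t[:,:2]*1000).astype(np.float32)))
w=(np.abs(P[...,2]-.1)<.006); q=P[w]; q=q[np.hypot(q[:,0]-.495,q[:,1]+.105)<.06]; print('stand',cv2.minAreaRect((q[:,:2]*1000).astype(np.float32)))
E
```

```text
at [ 0.4907 -0.0962  0.2989] yyaw 115.94 slide [ 0.0091 -0.0124 -0.0044] rot [0.0001 0.0004 0.0047] F [-0.7  0.1  0.9] T [ 0.03 -0.    0.02] w 0.0856 g 0.0 q6 -0.65 t 4.25
[369.8 161.5] [352 141  36  41 695] ztop 0.0249 [ 0.436  -0.007   0.0252] ((425.6361999511719, -53.79011535644531), (148.08885192871094, 26.748456954956055), 77.8204116821289)
[264.4 189.9] [244 171  39  49 864] ztop 0.1731 [ 0.4913 -0.1087  0.1729] ((468.35113525390625, -121.3764419555664), (87.24271392822266, 28.55963134765625), 27.673789978027344)
[185.6 199.3] [175 180  21  41 701] ztop 0.0246 [ 0.5703 -0.1802  0.0271] ((506.96307373046875, -167.72679138183594), (41.77218246459961, 179.99349975585938), 78.2761459350586)
stand ((495.3304748535156, -107.61849212646484), (70.17427062988281, 70.23319244384766), 25.82207679748535)
```

View pics/w2.png

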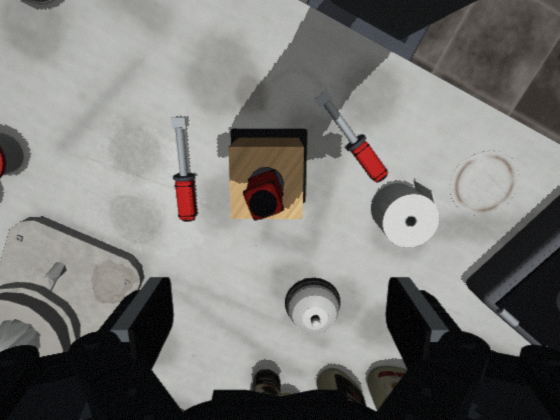

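The screwdriver's handle is at (264,190), its black end cap at (264,205). The look-alikes lie flat at (185,195) and (370,160), the roll is at (410,220) and the bell at (315,305). I'll take a crop for the handle's yaw.

```bash
python3 - <<'E'
from h import *
c=dict(np.load('w2.npz')); P=cloud(c)
cv2.imwrite('pics/w2c.png',cv2.resize(c['image'][155:230,215:315,::-1],None,fx=8,fy=8,interpolation=cv2.INTER_CUBIC))
z=P[155:230,215:315,2]; print((z[::3,18:80:3]*1000).astype(int))
E
```

```text
[[102 101 101 102 101 101 102 101 101 101 101 101 101 100 100 101 101 101
  100 101 100]
 [102 101 101 101 101 100 102 101 100 101 102 101 101 101 101 101 101 102
   99 100 102]
 [100 101 101  99 101 101 100 101 101 100 101 101 100 101 100 101 100 102
  100 101 100]
 [102 100 102 101 100 102 101 102 100 101 102 100 101 101 101  99 101 100
  101 101 100]
 [101 101 101 102 101 101 101 100 102 101 104 105 103 100 101 101 101 101
  103 102 100]
 [101 100 100 101 101 101 101 101 106 107 106 107 107 116 106 100 100 102
  101 100 101]
 [102  99 101 101 101 102 101 107 106 107 115 122 125 126 116 105 101 101
  101 101 102]
 [101 100 102 101 100 101 106 116 119 125 131 136 139 139 127 107 105  99
  102 101 100]
 [101 101 101 101 102 116 123 128 134 140 144 149 152 152 141 115 107 100
  100 100 102]
 [100 100 100 100 101 100 139 144 149 442 157 162 165 164 152 125 108 100
  100 100 101]
 [101 101 100 100 102 142 153 156 161 165 167 168 169 167 163 136 106 102
  101 101 101]
 [100 100  99 100 101 159 165 167 168 169 169 170 170 170 166 148 116 102
  102 100 100]
 [101 100 101 102 164 167 169 17
[... 425 characters left out ...]
2 100 100 167 173 174 173 173 174 172 173 174 173 171 168 102
  101 100 101]
 [101 101 101 101  99 100 175 172 174 173 173 174 174 174 172 171 169 163
  100 101 101]
 [100 100 101 100 101 100 168 172 175 174 173 173 172 174 170 170  99 442
  101 101 100]
 [100 100 100 101 101 100 101 169 172 172 173 173 173 442 100 101 100 101
  101 101 101]
 [101 100 102 102 101 100 102 169 170 169 168 101 102 100 101 101 101 101
  101 100 101]
 [  0   1   1   0   2   1   1   2   0   0   0   1   2   0   1   1   0   0
    0   0   1]
 [  2   0   0   0   0   2   1   1   1   0   0  -1   0   0   2   2   0   1
    1   0   2]
 [  2   1   0   2   2   1   2   1   0   0   0   0   0   0   2   0   1   2
    0   2   2]]
```

View pics/w2c.png

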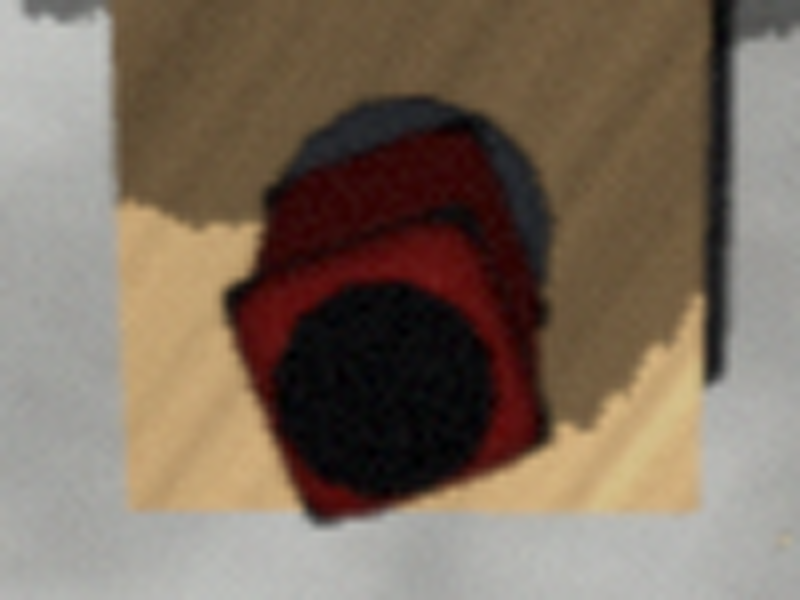

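```bash
python3 - <<'E'
from h import *
c=dict(np.load('w2.npz')); P=cloud(c)
cs=np.array([(230,295),(465,215),(545,435),(320,520)])/8+[215,155]
q=np.array([ray(c,u,v,.169)[:2] for u,v in cs]); print(q.round(4),q.mean(0))
for i in range(4):
    d=q[(i+1)%4]-q[i]; print(np.hypot(*d).round(4),np.degrees(np.arctan2(d[1],d[0]))%90)
m=(P[...,2]>.1715)&(P[...,2]<.178); print('cap',P[m].mean(0),m.sum())
yaw=np.mean([np.degrees(np.arctan2(*(q[(i+1)%4]-q[i])[::-1]))%90 for i in range(4)]); print(yaw)
plan([*q.mean(0),.30],90+yaw)
E
```

```text
[[ 0.4944 -0.1244]
 [ 0.4775 -0.1075]
 [ 0.4937 -0.091 ]
 [ 0.5113 -0.1071]] [ 0.4942248  -0.10751828]
0.0239 45.08536103259394
0.0232 45.39213511900818
0.0238 47.49819115653521
0.0242 45.85308359160183
cap [ 0.49495744 -0.1076556   0.17365018] 611
45.957192724934785
at [ 0.4907 -0.0962  0.2989] yyaw 115.94 slide [ 0.0071 -0.0469 -0.0044] rot [ 1.000e-04  4.000e-04 -6.989e-01] F [-0.7  0.1  0.9] T [ 0.03 -0.    0.02] w 0.0856 g 0.0 q6 -0.65 t 4.25
```

Emit:
drive_tool(slide=[[0,-0.02,0],[0.007,-0.047,0],[0.007,-0.047,0],[0.007,-0.047,0.1],[0.007,-0.047,0.2],[0.007,-0.047,0.3],[0.007,-0.047,0.4],[0.007,-0.047,0.4]], rotation=[[0,0,-0.23],[0,0,-0.46],[0,0,-0.7],[0,0,-0.7],[0,0,-0.7],[0,0,-0.7],[0,0,-0.7],[0,0,-0.7]])

```text
clock: 5.25
eef_pos: [0.4927, -0.1075, 0.1971]
tool_rot: [-0.39, 0.921, 0.001, -0.002]
ft_force: [0.5, 0.2, -0.3]
grip_width: 0.0853
grasp_force: 0.0
```

```bash
python3 - <<'E'
from h import *
plan([.4945,-.1076,.120],136)
E
```

```text
at [ 0.4927 -0.1075  0.1971] yyaw 135.96 slide [-0.0056 -0.0066  0.3083] rot [ 0.0078 -0.0046 -0.0013] F [ 0.5  0.2 -0.3] T [-0.01  0.03 -0.02] w 0.0853 g 0.0 q6 -1.02 t 5.25
```

Emit:
drive_tool(slide=[[-0.003,-0.003,0.05],[-0.005,-0.006,0.1],[-0.005,-0.006,0.15],[-0.005,-0.006,0.2],[-0.005,-0.006,0.25],[-0.005,-0.006,0.31],[-0.005,-0.006,0.31],[-0.005,-0.006,0.31]], rotation=[[0,0,0],[0,0,0],[0,0,0],[0,0,0],[0,0,0],[0,0,0],[0,0,0],[0,0,0]])

```text
clock: 6.25
eef_pos: [0.4963, -0.1085, 0.1214]
tool_rot: [-0.39, 0.921, -0.0, 0.0]
ft_force: [0.4, -0.0, 0.5]
grip_width: 0.0858
grasp_force: 0.0
```

Emit:
drive_tool(slide=[[0,0,0],[0,0,0],[0,0,0],[0,0,0],[0,0,0],[0,0,0],[0,0,0],[0,0,0]], rotation=[[0,0,0],[0,0,0],[0,0,0],[0,0,0],[0,0,0],[0,0,0],[0,0,0],[0,0,0]], gripper=0)

```text
clock: 7.25
eef_pos: [0.4964, -0.1085, 0.1216]
tool_rot: [-0.39, 0.921, -0.0, 0.0]
ft_force: [-0.7, 1.1, 3.9]
grip_width: 0.025
grasp_force: 59.4
```

```bash
python3 - <<'E'
from h import *
plan([.4945,-.1076,.120],136)
E
```

```text
at [ 0.4964 -0.1085  0.1216] yyaw 135.94 slide [0.0028 0.0078 0.0066] rot [-0.0011  0.0007 -0.0022] F [-0.7  1.1  3.9] T [ 0.05  0.07 -0.03] w 0.025 g 59.4 q6 -1.02 t 7.25
```

Emit:
drive_tool(slide=[[0,0,-0.04],[0,0,-0.12],[0,0,-0.22],[0,0,-0.32],[0,0,-0.42],[0,0,-0.52],[0,0,-0.62],[0,0,-0.7]], rotation=[[0,0,0],[0,0,0],[0,0,0],[0,0,0],[0,0,0],[0,0,0],[0,0,0],[0,0,0]])

```text
clock: 8.25
eef_pos: [0.4959, -0.1084, 0.2972]
tool_rot: [-0.39, 0.921, 0.0, -0.0]
ft_force: [-0.5, 0.6, -1.6]
grip_width: 0.0255
grasp_force: 59.0
```

```bash
python3 - <<'E'
from h import *
c=cam('wrist','w3.png'); np.savez('w3.npz',**c)
plan([.467,.276,.30],166.4)
E
```

```text
at [ 0.497  -0.1087  0.2999] yyaw 135.93 slide [-1.022   1.1563 -0.0025] rot [-0.0082  0.0023 -1.0636] F [ 1.8 -0.4  0.6] T [-0.07 -0.21 -0.03] w 0.0256 g 59.0 q6 -1.02 t 8.3
```

View pics/w3.png

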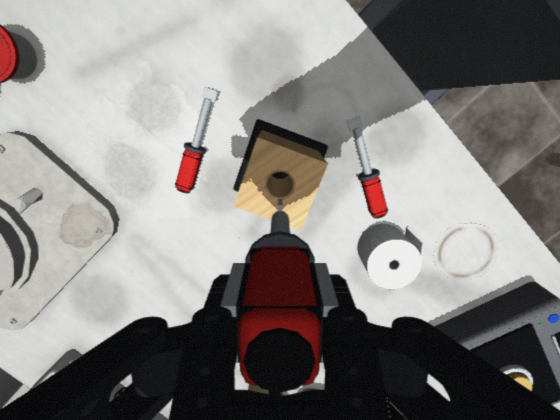

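The wrist view shows the driver held upright, with the blade edge-on (narrow) at about (281,203). So the blade's wide direction lies along tool x, as wanted. Now I carry it to the screw.

Emit:
drive_tool(slide=[[-0.12,0.14,0],[-0.24,0.28,0],[-0.36,0.42,0],[-0.48,0.56,0],[-0.6,0.7,0],[-0.72,0.82,0],[-0.72,0.82,0],[-0.72,0.82,0]], rotation=[[0,0,-0.13],[0,0,-0.26],[0,0,-0.39],[0,0,-0.52],[0,0,-0.65],[0,0,-0.8],[0,0,-0.8],[0,0,-0.8]])

```text
clock: 9.3
eef_pos: [0.4736, 0.1631, 0.2957]
tool_rot: [-0.565, 0.825, -0.0, -0.001]
ft_force: [0.3, -0.2, -0.4]
grip_width: 0.0253
grasp_force: 59.3
```

```bash
python3 - <<'E'
from h import *
plan([.467,.276,.22],166.4)
E
```

```text
at [0.4736 0.1631 0.2957] yyaw 158.85 slide [-0.4119  0.1874  0.3022] rot [ 0.002  -0.0029 -0.2635] F [ 0.3 -0.2 -0.4] T [-0.02 -0.02  0.03] w 0.0253 g 59.3 q6 -0.87 t 9.3
```

Emit:
drive_tool(slide=[[-0.1,0.05,0.03],[-0.2,0.1,0.08],[-0.3,0.14,0.14],[-0.41,0.187,0.2],[-0.41,0.187,0.26],[-0.41,0.187,0.3],[-0.41,0.187,0.3],[-0.41,0.187,0.3]], rotation=[[0,0,-0.07],[0,0,-0.13],[0,0,-0.2],[0,0,-0.26],[0,0,-0.26],[0,0,-0.26],[0,0,-0.26],[0,0,-0.26]])

```text
clock: 10.3
eef_pos: [0.4679, 0.2752, 0.222]
tool_rot: [-0.617, 0.787, -0.0, 0.0]
ft_force: [0.0, -0.1, -2.0]
grip_width: 0.0256
grasp_force: 59.3
```

```bash
python3 - <<'E'
from h import *
c=cam('wrist','w4.png'); np.savez('w4.npz',**c)
plan([.467,.276,.20],166.4)
cv2.imwrite('pics/w4c.png',cv2.resize(c['image'][150:250,215:345,::-1],None,fx=6,fy=6,interpolation=cv2.INTER_CUBIC))
E
```

```text
at [0.468  0.2755 0.2222] yyaw 166.23 slide [-0.001   0.0043  0.0886] rot [-0.0022  0.0019 -0.0058] F [ 0.  -0.6 -1.2] T [-0.03  0.01 -0.04] w 0.0254 g 59.3 q6 -0.8 t 10.35
```

View pics/w4c.png

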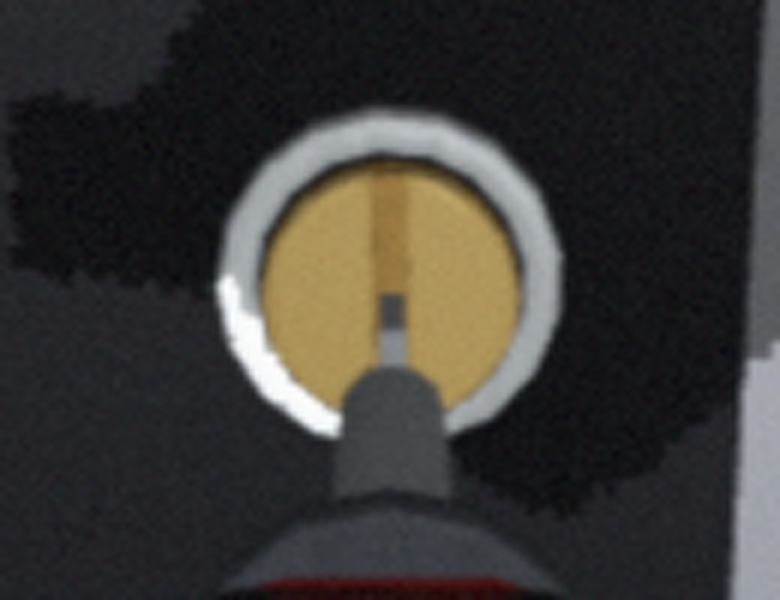

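The crop shows the blade edge-on, centred at x≈391. The slot is at x≈389 and the head's centre at about (391,288), so the blade is aligned and centred to about 0.3 mm. I now check the along-slot offset.

```bash
python3 - <<'E'
from h import *
c=dict(np.load('w4.npz')); P=cloud(c); im=c['image']; o=bot.get_obs()
M=R.from_quat(o['tool_rot']).as_matrix()
hsv=cv2.cvtColor(im,cv2.COLOR_RGB2HSV)
m=((hsv[...,0]>12)&(hsv[...,0]<30)&(hsv[...,1]>80)).astype(np.uint8); m[:150]=0;m[250:]=0;m[:,:215]=0;m[:,345:]=0
print('headz',np.median(P[m>0][:,2]))
v,u=np.nonzero(m); print(u.min(),u.max(),v.min(),v.max())
f=lambda u,v,z:(M.T@(ray(c,u,v,z)-o['eef_pos']))[:2].round(4)
tip=(391.5/6+215,296/6+150)
print('tip corner rel tool',f(*tip,o['eef_pos'][2]-.1066))
for z in(.0785,.08,.081):
    print(z,'head top edge',f(391/6+215,160/6+150,z),'L',f(262/6+215,290/6+150,z),'R',f(520/6+215,290/6+150,z),'slot end',f(388/6+215,172/6+150,z),f(389/6+215,172/6+150,z))
# boss outer rim z=.072
print('boss top edge',f(391/6+215,107/6+150,.072), 'L',f(222/6+215,275/6+150,.072),'R',f(561/6+215,275/6+150,.072))
E
```

```text
headz 0.08091708283483345
259 301 177 217
tip corner rel tool [0.0092 0.0015]
0.0785 head top edge [0.0182 0.0015] L [ 0.0003 -0.0159] R [0.0003 0.019 ] slot end [0.0165 0.0012] [0.0165 0.0013]
0.08 head top edge [0.0185 0.0015] L [ 0.0007 -0.0158] R [0.0007 0.0189] slot end [0.0168 0.0011] [0.0168 0.0013]
0.081 head top edge [0.0187 0.0015] L [ 0.001  -0.0157] R [0.001  0.0189] slot end [0.0171 0.0011] [0.0171 0.0013]
boss top edge [0.0241 0.0016] L [ 0.0008 -0.0217] R [0.0008 0.0251]
```

Emit:
drive_tool(slide=[[0.004,0,0.04],[0.004,0,0.08],[0.004,0,0.12],[0.004,0,0.13],[0.004,0,0.14],[0.004,0,0.15],[0.004,0,0.155],[0.004,0,0.155]], rotation=[[0,0,0],[0,0,0],[0,0,0],[0,0,0],[0,0,0],[0,0,0],[0,0,0],[0,0,0]])

```text
clock: 11.35
eef_pos: [0.4673, 0.275, 0.1826]
tool_rot: [-0.618, 0.786, -0.0, 0.0]
ft_force: [0.5, 0.5, -1.4]
grip_width: 0.0251
grasp_force: 59.4
```

```bash
python3 - <<'E'
from h import *
plan([.4678,.2744,.183],166.4)
E
```

```text
at [0.4673 0.275  0.1826] yyaw 166.3 slide [ 0.0019 -0.0027 -0.0015] rot [-0.0004  0.0003 -0.0033] F [ 0.5  0.5 -1.4] T [-0.04 -0.01 -0.04] w 0.0251 g 59.4 q6 -0.8 t 11.35
```

Emit:
drive_tool(slide=[[0,0,0.002],[0,0,0.004],[0,0,0.006],[0,0,0.008],[0,0,0.01],[0,0,0.01],[0,0,0.01],[0,0,0.01]], rotation=[[0,0,0],[0,0,0],[0,0,0],[0,0,0],[0,0,0],[0,0,0],[0,0,0],[0,0,0]])

```text
clock: 12.35
eef_pos: [0.4673, 0.2751, 0.1813]
tool_rot: [-0.618, 0.786, -0.0, 0.001]
ft_force: [-1.6, -0.3, 6.2]
grip_width: 0.0252
grasp_force: 60.4
```

Emit:
drive_tool(slide=[[0,0,0.002],[0,0,0.004],[0,0,0.006],[0,0,0.008],[0,0,0.008],[0,0,0.008],[0,0,0.008],[0,0,0.008]], rotation=[[0,0,0],[0,0,0],[0,0,0],[0,0,0],[0,0,0],[0,0,0],[0,0,0],[0,0,0]])

```text
clock: 13.35
eef_pos: [0.4674, 0.2752, 0.181]
tool_rot: [-0.618, 0.786, -0.0, 0.002]
ft_force: [-3.9, -3.6, 14.8]
grip_width: 0.0255
grasp_force: 61.4
```

Emit:
drive_tool(slide=[[0,0,0.005],[0,0,0.01],[0,0,0.011],[0,0,0.012],[0,0,0.013],[0,0,0.014],[0,0,0.014],[0,0,0.014]], rotation=[[0,0,0],[0,0,0],[0,0,0.1],[0,0,0.2],[0,0,0.3],[0,0,0.4],[0,0,0.4],[0,0,0.4]])

```text
clock: 14.35
eef_pos: [0.4683, 0.2757, 0.1804]
tool_rot: [-0.536, 0.844, -0.0, 0.004]
ft_force: [-5.3, -2.1, 26.6]
grip_width: 0.0253
grasp_force: 62.9
```

```bash
python3 - <<'E'
from h import *
plan([.4674,.2752,.181])
E
```

```text
at [0.4683 0.2757 0.1804] yyaw 154.86 slide [ 0.0034  0.0023 -0.0026] rot [-0.0079  0.0121  0.    ] F [-5.3 -2.1 26.6] T [-1.08  2.    0.09] w 0.0253 g 62.9 q6 -0.6 t 14.35
```

Emit:
drive_tool(slide=[[0,0,0.001],[0,0,0.002],[0,0,0.003],[0,0,0.004],[0,0,0.005],[0,0,0.006],[0,0,0.006],[0,0,0.006]], rotation=[[0,0,0.16],[0,0,0.32],[0,0,0.48],[0,0,0.64],[0,0,0.8],[0,0,1],[0,0,1],[0,0,1]])

```text
clock: 15.35
eef_pos: [0.4684, 0.2758, 0.1789]
tool_rot: [-0.311, 0.95, 0.001, 0.004]
ft_force: [-6.3, -3.4, 25.4]
grip_width: 0.0255
grasp_force: 62.9
```

```bash
python3 - <<'E'
from h import *
plan([.4674,.2752,.181])
E
```

```text
at [0.4684 0.2758 0.1789] yyaw 126.21 slide [ 0.0048  0.0005 -0.0086] rot [-0.0012  0.0151  0.    ] F [-6.3 -3.4 25.4] T [-0.96  1.79  0.03] w 0.0255 g 62.9 q6 -0.1 t 15.35
```

Emit:
drive_tool(slide=[[0,0,0.001],[0,0,0.002],[0,0,0.003],[0,0,0.004],[0,0,0.005],[0,0,0.006],[0,0,0.006],[0,0,0.006]], rotation=[[0,0,0.16],[0,0,0.32],[0,0,0.48],[0,0,0.64],[0,0,0.8],[0,0,1],[0,0,1],[0,0,1]])

```text
clock: 16.35
eef_pos: [0.4689, 0.2761, 0.1773]
tool_rot: [-0.066, 0.998, 0.002, 0.004]
ft_force: [-4.6, -2.4, 24.9]
grip_width: 0.0253
grasp_force: 62.8
```

Emit:
drive_tool(slide=[[0,0,0.001],[0,0,0.002],[0,0,0.003],[0,0,0.004],[0,0,0.005],[0,0,0.006],[0,0,0.006],[0,0,0.006]], rotation=[[0,0,0.16],[0,0,0.32],[0,0,0.48],[0,0,0.64],[0,0,0.8],[0,0,1],[0,0,1],[0,0,1]])

```text
clock: 17.35
eef_pos: [0.4687, 0.2757, 0.1758]
tool_rot: [0.183, 0.983, 0.002, 0.003]
ft_force: [-5.7, -3.4, 25.9]
grip_width: 0.0255
grasp_force: 62.9
```

```bash
python3 - <<'E'
from h import *
plan([.4674,.2752,.181])
E
```

```text
at [0.4687 0.2757 0.1758] yyaw 68.91 slide [ 0.0041 -0.0036 -0.0208] rot [ 0.0118  0.0104 -0.    ] F [-5.7 -3.4 25.9] T [-1.07  1.62  0.07] w 0.0255 g 62.9 q6 0.9 t 17.35
```

Emit:
drive_tool(slide=[[0,0,0.001],[0,0,0.002],[0,0,0.003],[0,0,0.004],[0,0,0.005],[0,0,0.005],[0,0,0.005],[0,0,0.005]], rotation=[[0,0,0.16],[0,0,0.32],[0,0,0.48],[0,0,0.64],[0,0,0.8],[0,0,0.8],[0,0,0.8],[0,0,0.8]])

```text
clock: 18.35
eef_pos: [0.4684, 0.2755, 0.1746]
tool_rot: [0.375, 0.927, 0.003, 0.002]
ft_force: [-5.9, -2.9, 26.0]
grip_width: 0.0256
grasp_force: 62.9
```

```bash
python3 - <<'E'
from h import *
plan([.4674,.2752,.181])
E
```

```text
at [0.4684 0.2755 0.1746] yyaw 45.99 slide [ 0.002  -0.0035 -0.0257] rot [ 0.0135  0.0046 -0.    ] F [-5.9 -2.9 26. ] T [-1.25  1.85  0.09] w 0.0256 g 62.9 q6 1.3 t 18.35
```

Emit:
drive_tool(slide=[[0,0,0.0005],[0,0,0.001],[0,0,0.0015],[0,0,0.002],[0,0,0.0025],[0,0,0.0025],[0,0,0.0025],[0,0,0.0025]], rotation=[[0,0,0.08],[0,0,0.16],[0,0,0.24],[0,0,0.32],[0,0,0.4],[0,0,0.4],[0,0,0.4],[0,0,0.4]])

```text
clock: 19.35
eef_pos: [0.4682, 0.2755, 0.174]
tool_rot: [0.465, 0.885, 0.003, 0.002]
ft_force: [-7.5, -4.3, 26.4]
grip_width: 0.025
grasp_force: 62.9
```

```bash
python3 - <<'E'
from h import *
plan([.4674,.2752,.181])
E
```

```text
at [0.4682 0.2755 0.174 ] yyaw 34.54 slide [ 0.0008 -0.0034 -0.0282] rot [ 0.0137  0.0014 -0.    ] F [-7.5 -4.3 26.4] T [-1.28  2.    0.1 ] w 0.025 g 62.9 q6 1.5 t 19.35
```

Emit:
drive_tool(slide=[[0,0,0.0003],[0,0,0.0006],[0,0,0.0009],[0,0,0.0012],[0,0,0.0012],[0,0,0.0012],[0,0,0.0012],[0,0,0.0012]], rotation=[[0,0,0.05],[0,0,0.1],[0,0,0.15],[0,0,0.2],[0,0,0.2],[0,0,0.2],[0,0,0.2],[0,0,0.2]])

```text
clock: 20.35
eef_pos: [0.4682, 0.2755, 0.1737]
tool_rot: [0.509, 0.861, 0.003, 0.002]
ft_force: [-5.2, -3.5, 26.9]
grip_width: 0.0255
grasp_force: 62.9
```

```bash
python3 - <<'E'
from h import *
plan([.4674,.2752,.181])
E
```

```text
at [0.4682 0.2755 0.1737] yyaw 28.81 slide [ 0.0005 -0.0032 -0.0293] rot [ 0.0135  0.     -0.    ] F [-5.2 -3.5 26.9] T [-1.27  2.07  0.11] w 0.0255 g 62.9 q6 1.6 t 20.35
```

Emit:
drive_tool(slide=[[0,0,0.0003],[0,0,0.0006],[0,0,0.0009],[0,0,0.0012],[0,0,0.0012],[0,0,0.0012],[0,0,0.0012],[0,0,0.0012]], rotation=[[0,0,0.05],[0,0,0.1],[0,0,0.15],[0,0,0.2],[0,0,0.2],[0,0,0.2],[0,0,0.2],[0,0,0.2]])

```text
clock: 21.35
eef_pos: [0.4681, 0.2756, 0.1734]
tool_rot: [0.551, 0.834, 0.003, 0.001]
ft_force: [-7.1, -3.9, 27.6]
grip_width: 0.0252
grasp_force: 63.0
```

```bash
python3 - <<'E'
from h import *
plan([.4674,.2752,.181]); print(bot.get_obs()['tau'])
E
```

```text
at [0.4681 0.2756 0.1734] yyaw 23.08 slide [-0.0002 -0.003  -0.0304] rot [ 0.0132 -0.0016  0.    ] F [-7.1 -3.9 27.6] T [-1.18  2.08  0.14] w 0.0252 g 63.0 q6 1.7 t 21.35
[-1.12463431e-01 -2.83481419e+01  1.92125344e+01 -3.83630812e+00
  1.25329464e-02  1.06489810e-01]
```

Emit:
drive_tool(slide=[[0,0,0.0003],[0,0,0.0006],[0,0,0.0009],[0,0,0.0012],[0,0,0.0012],[0,0,0.0012],[0,0,0.0012],[0,0,0.0012]], rotation=[[0,0,0.05],[0,0,0.1],[0,0,0.15],[0,0,0.2],[0,0,0.2],[0,0,0.2],[0,0,0.2],[0,0,0.2]])

```text
clock: 22.35
eef_pos: [0.468, 0.2756, 0.1731]
tool_rot: [0.592, 0.806, 0.003, 0.001]
ft_force: [-6.7, -3.3, 27.4]
grip_width: 0.0252
grasp_force: 63.0
```

```bash
python3 - <<'E'
from h import *
plan([.4674,.2752,.181]); print(bot.get_obs()['tau'])
E
```

```text
at [0.468  0.2756 0.1731] yyaw 17.36 slide [-0.0007 -0.0027 -0.0317] rot [ 0.0127 -0.0032  0.    ] F [-6.7 -3.3 27.4] T [-1.21  2.13  0.1 ] w 0.0252 g 63.0 q6 1.8 t 22.35
[ -0.17281742 -28.32028091  19.23328578  -3.88259724  -0.03323571
   0.10574461]
```

Emit:
drive_tool(slide=[[0,0,0.0003],[0,0,0.0006],[0,0,0.0009],[0,0,0.0012],[0,0,0.0015],[0,0,0.0015],[0,0,0.0015],[0,0,0.0015]], rotation=[[0,0,0.05],[0,0,0.1],[0,0,0.15],[0,0,0.2],[0,0,0.26],[0,0,0.26],[0,0,0.26],[0,0,0.26]])

```text
clock: 23.35
eef_pos: [0.468, 0.2756, 0.1727]
tool_rot: [0.643, 0.766, 0.003, 0.001]
ft_force: [-6.9, -3.1, 26.9]
grip_width: 0.0254
grasp_force: 63.0
```

```bash
python3 - <<'E'
from h import *
plan([.4674,.2752,.181]); print(bot.get_obs()['tau'])
E
```

```text
at [0.468  0.2756 0.1727] yyaw 9.91 slide [-0.0011 -0.0024 -0.0333] rot [ 0.012 -0.005  0.   ] F [-6.9 -3.1 26.9] T [-1.17  2.2   0.1 ] w 0.0254 g 63.0 q6 1.93 t 23.35
[ -0.25074651 -28.32901239  19.263044    -3.91523659  -0.09515275
   0.1033062 ]
```

Emit:
drive_tool(slide=[[0,0,0.0003],[0,0,0.0006],[0,0,0.0009],[0,0,0.0012],[0,0,0.0012],[0,0,0.0012],[0,0,0.0012],[0,0,0.0012]], rotation=[[0,0,0.05],[0,0,0.1],[0,0,0.15],[0,0,0.2],[0,0,0.2],[0,0,0.2],[0,0,0.2],[0,0,0.2]])

```text
clock: 24.35
eef_pos: [0.468, 0.2757, 0.1726]
tool_rot: [0.68, 0.733, 0.003, 0.001]
ft_force: [-7.4, -3.3, 27.6]
grip_width: 0.0251
grasp_force: 63.2
```

```bash
python3 - <<'E'
from h import *
plan([.4674,.2752,.181]); print(bot.get_obs()['tau'])
E
```

```text
at [0.468  0.2757 0.1726] yyaw 4.24 slide [-0.0019 -0.0023 -0.0336] rot [ 0.0119 -0.0064  0.    ] F [-7.4 -3.3 27.6] T [-1.25  2.22  0.41] w 0.0251 g 63.2 q6 2.03 t 24.35
[ -0.58397256 -27.81514049  19.04856026  -4.03765261  -0.10386819
   0.42048912]
```

Torque has jumped to 0.42 N m and the sinking has stopped: the screw is home. I'll unwind slightly and look before lifting.

Emit:
drive_tool(slide=[[0,0,0],[0,0,0],[0,0,0],[0,0,0],[0,0,-0.004],[0,0,-0.008],[0,0,-0.012],[0,0,-0.012]], rotation=[[0,0,0.03],[0,0,0.03],[0,0,0.03],[0,0,0.03],[0,0,0],[0,0,-0.04],[0,0,-0.08],[0,0,-0.12]])

```text
clock: 25.35
eef_pos: [0.4679, 0.2756, 0.1729]
tool_rot: [0.658, 0.753, 0.002, 0.001]
ft_force: [-3.0, -1.5, 15.3]
grip_width: 0.0249
grasp_force: 61.5
```

```bash
python3 - <<'E'
from h import *
plan([.4674,.2752,.181]); print(bot.get_obs()['tau'])
c=cam('wrist'); P=cloud(c); hsv=cv2.cvtColor(c['image'],cv2.COLOR_RGB2HSV)
m=((hsv[...,0]>12)&(hsv[...,0]<30)&(hsv[...,1]>80)); m[:120]=0;m[260:]=0;m[:,:200]=0;m[:,360:]=0
m=cv2.erode(m.astype(np.uint8),np.ones((3,3)))>0
al=(hsv[...,1]<50)&(hsv[...,2]>90); al[:120]=0;al[260:]=0;al[:,:200]=0;al[:,360:]=0
b=P[m]; print('brass',np.median(b,0),m.sum()); q=P[al]; q=q[np.hypot(*(q[:,:2]-[.4675,.2757]).T)<.026]; q=q[q[:,2]<.09]; print('boss',np.percentile(q[:,2],[25,50,75]),len(q))
E
```

```text
at [0.4679 0.2756 0.1729] yyaw 7.65 slide [-0.0013 -0.0022 -0.0322] rot [ 0.0082 -0.004   0.    ] F [-3.  -1.5 15.3] T [-0.54  1.1   0.05] w 0.0249 g 61.5 q6 1.97 t 25.35
[ -0.21613415 -34.26659703  21.25092566  -1.93375021  -0.09569344
   0.18142459]
brass [0.46455521 0.28037944 0.07301118] 1180
boss [0.07239455 0.07302539 0.07350912] 1201
```

The screw is flush: the brass reads z = 0.0730 against 0.0730 for the boss. Lifting off now.

Emit:
drive_tool(slide=[[0,0,-0.012],[0,0,-0.024],[0,0,-0.05],[0,0,-0.12],[0,0,-0.22],[0,0,-0.34],[0,0,-0.46],[0,0,-0.5]], rotation=[[0,0,0],[0,0,0],[0,0,0],[0,0,0],[0,0,0],[0,0,0],[0,0,0],[0,0,0]])

```text
clock: 26.4
eef_pos: [0.4675, 0.2752, 0.2968]
tool_rot: [0.659, 0.752, 0.001, 0.0]
ft_force: [-0.1, 0.4, -1.8]
grip_width: 0.0254
grasp_force: 60.5
```

```bash
python3 - <<'E'
from h import *
c=cam('wrist','w5.png'); np.savez('w5.npz',**c)
cv2.imwrite('pics/w5c.png',cv2.resize(c['image'][150:300,180:380,::-1],None,fx=4,fy=4,interpolation=cv2.INTER_CUBIC))
plan([.4958,-.109,.30],-10)
E
```

```text
at [0.4676 0.2753 0.297 ] yyaw 7.59 slide [-1.5385 -0.0911 -0.0144] rot [ 0.0049 -0.0033  0.6139] F [ 0.3  0.7 -0.2] T [ 0.1  -0.08 -0.04] w 0.0251 g 60.5 q6 1.97 t 26.45
```

View pics/w5c.png

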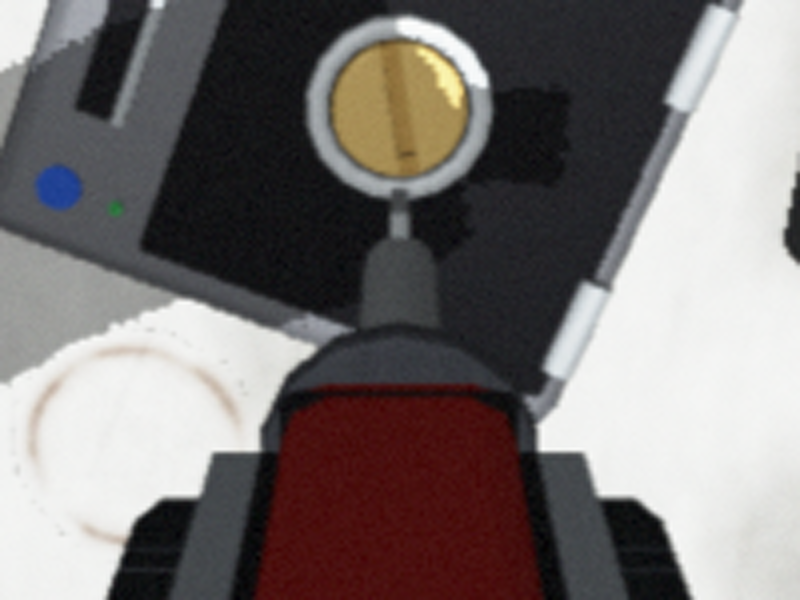

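The screw is flush in the boss (crop 400,108), and the driver is still straight in the grip with its tip at (400,188). Carrying it back to the stand.

Emit:
drive_tool(slide=[[-0.12,0,-0.02],[-0.26,-0.02,-0.02],[-0.4,-0.04,-0.02],[-0.54,-0.05,-0.02],[-0.68,-0.06,-0.02],[-0.82,-0.07,-0.02],[-0.94,-0.08,-0.02],[-1,-0.09,-0.02]], rotation=[[0,0,0.07],[0,0,0.14],[0,0,0.21],[0,0,0.28],[0,0,0.35],[0,0,0.42],[0,0,0.5],[0,0,0.61]])

```text
clock: 27.45
eef_pos: [0.4771, 0.0229, 0.2984]
tool_rot: [0.767, 0.642, -0.001, -0.001]
ft_force: [0.9, 0.0, -1.0]
grip_width: 0.0258
grasp_force: 60.4
```

```bash
python3 - <<'E'
from h import *
plan([.4958,-.109,.30],-10)
E
```

```text
at [0.4771 0.0229 0.2984] yyaw -10.13 slide [-0.5063  0.1663 -0.0067] rot [-0.0053  0.0009 -0.0046] F [ 0.9  0.  -1. ] T [-0.02 -0.   -0.05] w 0.0258 g 60.4 q6 1.8 t 27.45
```

Emit:
drive_tool(slide=[[-0.1,0.03,0],[-0.2,0.06,0],[-0.3,0.1,0],[-0.4,0.13,0],[-0.47,0.155,0],[-0.5,0.165,0],[-0.5,0.165,0],[-0.5,0.165,0]], rotation=[[0,0,0],[0,0,0],[0,0,0],[0,0,0],[0,0,0],[0,0,0],[0,0,0],[0,0,0]])

```text
clock: 28.45
eef_pos: [0.497, -0.1053, 0.2996]
tool_rot: [0.765, 0.644, 0.0, -0.0]
ft_force: [-0.4, 0.6, -1.7]
grip_width: 0.0255
grasp_force: 60.4
```

```bash
python3 - <<'E'
from h import *
c=cam('wrist','w6.png'); np.savez('w6.npz',**c)
cv2.imwrite('pics/w6c.png',cv2.resize(c['image'][130:280,180:380,::-1],None,fx=4,fy=4,interpolation=cv2.INTER_CUBIC))
plan([.4958,-.109,.25])
o=bot.get_obs(); M=R.from_quat(o['tool_rot']).as_matrix(); P=cloud(c)
w=(np.abs(P[...,2]-.1)<.006); q=P[w]; q=q[np.hypot(q[:,0]-.495,q[:,1]+.105)<.06]; print('stand',cv2.minAreaRect((q[:,:2]*1000).astype(np.float32)))
E
```

```text
at [ 0.4971 -0.1053  0.2996] yyaw -9.83 slide [-0.0155 -0.0024  0.1986] rot [-0.0002 -0.0006 -0.    ] F [-0.5  0.  -1. ] T [-0.02 -0.01  0.04] w 0.0253 g 60.4 q6 1.53 t 28.5
stand ((495.75360107421875, -108.02580261230469), (70.1689224243164, 70.2900390625), 25.816389083862305)
```

View pics/w6c.png

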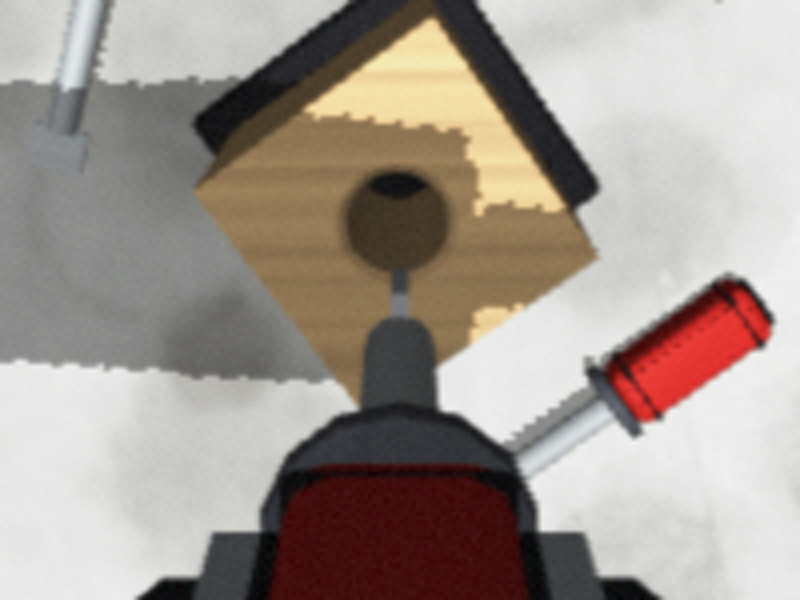

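The crop shows the hole at (398,222) and the blade at (400,270), so it is aligned laterally. The x offset still needs computing.

```bash
python3 - <<'E'
from h import *
c=dict(np.load('w6.npz')); o=bot.get_obs(); M=R.from_quat(o['tool_rot']).as_matrix()
f=lambda u,v,z:(M.T@(ray(c,u/4+180,v/4+130,z)-o['eef_pos']))[:2].round(4)
print('tip corner',f(400,268,o['eef_pos'][2]-.106),'hole top/bot/L/R',f(398,171,.1),f(398,272,.1),f(346,222,.1),f(451,222,.1))
s=np.array([.49575,-.10803,.1]); print('stand ctr',(M.T@(s-o['eef_pos']))[:2])
E
```

```text
tip corner [ 0.0098 -0.0001] hole top/bot/L/R [ 0.0095 -0.0005] [-0.0153 -0.0004] [-0.0029 -0.0129] [-0.0029  0.0123]
stand ctr [-0.00297812 -0.0007983 ]
```

Emit:
drive_tool(slide=[[-0.011,-0.001,0.06],[-0.011,-0.001,0.14],[-0.011,-0.001,0.22],[-0.011,-0.001,0.3],[-0.011,-0.001,0.35],[-0.011,-0.001,0.39],[-0.011,-0.001,0.42],[-0.011,-0.001,0.45]], rotation=[[0,0,0],[0,0,0],[0,0,0],[0,0,0],[0,0,0],[0,0,0],[0,0,0],[0,0,0]])

```text
clock: 29.5
eef_pos: [0.4967, -0.1087, 0.1871]
tool_rot: [0.765, 0.644, 0.0, 0.0]
ft_force: [-0.5, 0.1, -1.5]
grip_width: 0.0256
grasp_force: 60.4
```

Emit:
drive_tool(slide=[[0,0,0.05],[0,0,0.1],[0,0,0.15],[0,0,0.19],[0,0,0.22],[0,0,0.24],[0,0,0.25],[0,0,0.25]], rotation=[[0,0,0],[0,0,0],[0,0,0],[0,0,0],[0,0,0],[0,0,0],[0,0,0],[0,0,0]])

```text
clock: 30.5
eef_pos: [0.4965, -0.1087, 0.1247]
tool_rot: [0.765, 0.644, 0.0, 0.0]
ft_force: [-0.3, 0.1, -0.6]
grip_width: 0.0254
grasp_force: 60.4
```

```bash
python3 - <<'E'
from h import *
plan([.4958,-.109,.120])
E
```

```text
at [ 0.4965 -0.1087  0.1247] yyaw -9.88 slide [-0.0016 -0.0024  0.0187] rot [ 0.0003 -0.      0.    ] F [-0.3  0.1 -0.6] T [-0.   -0.02  0.03] w 0.0254 g 60.4 q6 1.53 t 30.5
```

Smoothly in; a few mm more until the collar touches.

Emit:
drive_tool(slide=[[0,0,0.004],[0,0,0.008],[0,0,0.011],[0,0,0.014],[0,0,0.016],[0,0,0.018],[0,0,0.018],[0,0,0.018]], rotation=[[0,0,0],[0,0,0],[0,0,0],[0,0,0],[0,0,0],[0,0,0],[0,0,0],[0,0,0]])

```text
clock: 31.5
eef_pos: [0.4964, -0.1087, 0.1216]
tool_rot: [0.765, 0.644, 0.0, 0.0]
ft_force: [-3.8, 1.6, 8.3]
grip_width: 0.0252
grasp_force: 61.8
```

Emit:
drive_tool(slide=[[0,0,0],[0,0,0],[0,0,0],[0,0,0],[0,0,0],[0,0,0],[0,0,0],[0,0,0]], rotation=[[0,0,0],[0,0,0],[0,0,0],[0,0,0],[0,0,0],[0,0,0],[0,0,0],[0,0,0]], gripper=1)

```text
clock: 32.5
eef_pos: [0.4964, -0.1087, 0.1201]
tool_rot: [0.765, 0.644, -0.0, -0.0]
ft_force: [0.4, 0.6, -0.8]
grip_width: 0.0854
grasp_force: 0.0
```

Emit:
drive_tool(slide=[[0,0,-0.05],[0,0,-0.13],[0,0,-0.23],[0,0,-0.35],[0,0,-0.47],[0,0,-0.6],[0,0,-0.7],[0,0,-0.7]], rotation=[[0,0,0],[0,0,0],[0,0,0],[0,0,0],[0,0,0],[0,0,0],[0,0,0],[0,0,0]])

```text
clock: 33.5
eef_pos: [0.4976, -0.109, 0.2981]
tool_rot: [0.765, 0.644, 0.002, 0.002]
ft_force: [0.6, 0.5, -0.5]
grip_width: 0.0857
grasp_force: 0.0
```

```bash
python3 - <<'E'
from h import *
c=cam('wrist','w7.png'); P=cloud(c); plan([.4958,-.109,.30])
hsv=cv2.cvtColor(c['image'],cv2.COLOR_RGB2HSV)
m=(P[...,2]>.165)&(P[...,2]<.185)&(np.hypot(P[...,0]-.496,P[...,1]+.109)<.03); print('cap',P[m].mean(0),P[m][:,2].max())
c=cam('top'); P=cloud(c); 
for a in((259,170),(246,221),(399,241),(172,220)): print(P[a[1],a[0]].round(3))
E
```

```text
at [ 0.4969 -0.1088  0.2962] yyaw -9.89 slide [-0.0015 -0.0041 -0.015 ] rot [ 0.0055  0.0003 -0.    ] F [-0.6  1.  -0.8] T [ 0.02  0.01 -0.04] w 0.0854 g 0.0 q6 1.53 t 33.55
cap [ 0.49635186 -0.10745547  0.17187726] 0.1754701936720779
[0.632 0.023 0.035]
[ 0.473  0.062 -0.001]
[ 0.419 -0.41   0.057]
[0.468 0.279 0.067]
```

View pics/w7.png

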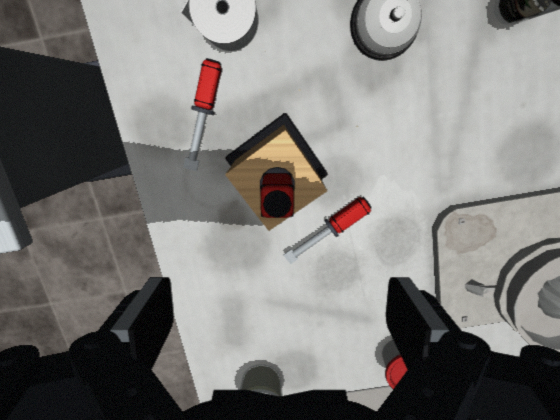

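The driver stands upright and released in its stand at (277,195). The roll and bell haven't moved, and the gripper is clear, so I'm handing in.

```bash
python3 -c "
from workcell import bot
print(bot.job_done())"
```

```text
the job is handed in; nothing more can be done
None
```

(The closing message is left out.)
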